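# Bring the inspection camera over the chip and hold it there

## Robot

A 6-joint arm with a two-finger parallel gripper is mounted at the origin on a cart in front of the work surface, level with it; the furniture and walls round the work are solid. World frame = base frame: x ahead of the robot, y to its left, z up, the work surface at z = 0. Lengths are in mm, angles in degrees, forces in N, time in s.
With the tool pointing down it reaches from about 350 to 850 mm from the base axis. Payload 8.1 kg.
Tool frame: the origin (TCP) lies at the very end of the fingers, on their centre line; the grasp point (between the pads) lies 19 mm behind it (r.grasp_offset is the distance from the TCP to the grasp point, in mm); z points along the fingers, y is the line along which they close (so a half turn about z gives the same grasp; the last joint's range is limited). The gripper opens to 85 mm and grips with 20 to 120 N. Pads are 22 mm wide; open, the fingers measure 114 mm over their backs; the gripper's body (76 mm by 85 mm) begins 54 mm behind the grasp point. The pads swing forward as they close: fully open they stand 13 mm farther back than shut.
Start: joints at [-74.794, 7.471, 85.268, -0, 87.261, -4.893], TCP at [206.21, -563.456, 231.292] pointing down, gripper open.
Joint ranges: [-169.43, 169.43], [-51.17, 129.36], [1.28, 143.12], [-76.62, 256.62], [0, 156.53], [-152.29, 152.29]. Speed limits (degrees/s): [136.94, 136.94, 159.86, 180, 180, 180].

## Interface

Orientations are given as [roll, pitch, yaw] about the fixed x, y, z axes, in that order (R = Rz(yaw) Ry(pitch) Rx(roll)).
In Python, from bench import r gives the robot as it stands.
- The arm moves only by the tool carry_out, never from a script. Its argument "commands" is a list of rows, each an object with "jaw": the finger opening in m, from 0 to 0.0854; "translation": the shift along the tool's x, y, z in m, a list of three; "spin": the turn about the tool's z in rad. A call has exactly 8 rows; each row shifts and turns the commanded pose from where the row before left it, along the tool's axes as they then stand; what a row does not reach is not made up. A row lasts 1/12 s, in which the tool goes at most 41.7 mm and 7.16 degrees, less where a joint would pass 70% of its speed; a pose out of reach is approached as far as the arm can. A call is refused whole if a number of a shift passes 0.0417 or a number of a turn 0.125, either way. A call with a gripper value outside its range is refused whole. The fingers move at their own pace and stop on an object; "squeeze" is the grip in N (left out, the last holds). Time passes only in rows, so rows that do not move let the fingers close, or fill a call up. It gives the time, the measured TCP pose, the force, the opening and the grip force at its end, in the units of the state.
- r.sense(): the state, without advancing time (a new reading comes with each control period).
- r.snapshot(name): name is "scene" or "top"; returns a dict with "pixels" (420x560x3 uint8, blue, green, red), "K" (3x3 intrinsics, pixels), "extrinsics" (4x4, takes a point from camera to world coordinates). Camera axes: x right, y down, z forward; pixel columns grow to the right and rows downward; lengths in mm; the calibration is good to about 2 mm. A picture is of the moment at which its call begins. There is no depth.
- r.hand_in(): hands the job in; it is judged then, once.
Trained networks look in a picture, given as the dict that the camera call returned (one of the last four; its "shot" number tells which), for a name from the list of things; names that differ only in an ending like _2 or _b are one class to them, and where a whole thing is asked for, a point or a joint stands for the part that bears it (a point fixed in the world has none). Each returns a list of dicts, best first, with "score" (0 to 1); they miss things now and then, are a little off and sometimes report something else, mostly with a low value. They report only what shows in the picture. A call takes as long as a camera call.
- r.spot_in(picture, target): "xy" ([column, row] in pixels, amid what is visible of it).
- r.regions_of(picture, target): "pixels" (420x560 bool, what is visible of it) and "xy" ([column, row] in pixels, amid what is visible of it).
- r.landmark_of(picture, target): "xy" ([column, row] in pixels: a listed point, or the origin of a listed thing).
The state is a dict: "time": time; "joint_pos": joint angles; "qd": joint speeds; "joint_efforts": joint torques, N m; "tool_pos": TCP position; "tcp_rot": TCP orientation; "ft_force": force on the tool from outside, world axes, zero at the start; "wrist_torque": the same for the moment, N m; "finger_gap": finger opening in mm; "grip_force": force on a finger pad.
Only numpy, scipy, OpenCV 4.12 (cv2) and the standard library are available. Lean on these libraries where they do the work, as an engineer would, in place of code of your own. Each camera call takes 0.05 s, during which the arm holds its last target. There are 200 camera calls.

## Task

On the camera stand, with its telescopic boom still parked, first slide the carriage along its rail, towards yourself, until it rests against the stop lug of the board pallet. Then squeeze the lock button in the side of the boom's grip block to free the boom, and draw it straight out to the left until the second long scale ring (40 mm) stands at the mouth of the outer tube, which brings the camera over the chip. Finish gripping the block and holding the boom at that mark, because its return spring pulls it back when let go; keep the carriage at its stop, keep the robot off the board and its pallet, and see that everything else on the bench is left where it lies.

Things in the scene. Friction and masses are not known exactly. Their poses are not given: they have to be found in the camera images.
- stand: fixed camera stand: aluminium base plate 8 mm thick with a steel profile rail 194 mm long, which runs away from the robot. Origin: on the bench under the rail; its x axis points to the robot's right (opposite to the way the boom is drawn), its y axis along the rail away from the robot, z up; it may be turned a few degrees. Carriage, boom, pallet and all points below have the same axes
- carriage (a joint): the dark carriage block (48 x 60 x 26 mm) with its aluminium post, clamp head and boom outer tube, sliding on the rail: 0 at the far end, grows as it moves towards the robot (stand -y), at most 0.12 m. Carriage and post stay upright. It needs about 6 N (rail friction) and stays where it is left
- carriage_face (a point): on the near face (towards the robot) of the carriage block, 25 mm above the bench: this face meets the stop lug
- stop_face (a point): on the far face (away from the robot) of the stop lug (20 x 12 mm, 26 mm high) at the end of the pallet's long arm, beside the rail. The carriage is home when carriage_face and stop_face have the same y in the stand frame
- tube_grip (a point): place to pinch the outer boom tube from above for sliding the carriage: on the tube's axis, 145 mm above the bench, 35 mm behind its mouth and 28 mm in front of the clamp head. The tube is square, 28 mm wide and high, along stand x; the fingers go on its near and far faces
- tube_mouth (a point): centre of the mouth (front edge, with a black bezel 34 mm square) of the outer tube, on the boom axis; moves with the carriage only
- boom (a joint): draw of the telescopic boom: 0 parked, grows as it comes out to the left (stand -x), at most 0.080 m. A light return spring pulls it in (3 N parked, 5 N at 40 mm). Parked, it is locked by a pawl after about 2 mm of play until the button is pressed
- grip (a point): centre of the black grip block at the left-hand end of the boom: 48 mm along x, 28 mm wide, 34 mm high, 145 mm above the bench, 28 mm beyond the mouth when parked. Pinch it here from above, fingers on its near face and far face (the button). The upright camera (36 mm diameter, clamp ring 43 mm) stands 48 mm beyond this point (stand -x); its top is 43 mm above the axis, its lens 83 mm below
- lock (a joint): the lock button, 22 x 18 mm, in the far (stand +y, away from the robot) face of the grip block; it stands 6 mm proud (34 mm over the block and button) and is pressed towards the block: 0 out, 0.0055 m fully in with about 3 N; beyond 0.003 m the boom is free. Springs out when released; snaps locked again when the boom is parked
- scale_40 (a point): the second long ring engraved round the steel inner tube (20 mm square), on its top face. The inner tube has a long ring every 20 mm and short ticks between; parked, all are hidden in the outer tube. On the mark when this point is in the plane of tube_mouth, i.e. boom = 0.040
- lens (a point): centre of the camera's front lens, facing down, 62 mm above the bench
- chip (a point): top of the square 14 mm chip in the middle of the green board (about 26 mm above the bench); comes under the lens when carriage and boom are set
- pallet: fixed steel pallet (80 x 70 mm plate) with the circuit board on it and the arm with the stop lug; origin under the chip, on the base plate; not to be touched
- flux_jar: bystander, loose; origin at the centre of its underside: white jar with red lid, 42 mm wide, 32 mm high
- solder_spool: bystander, loose; origin at the centre of its underside: green spool of solder standing upright, 55 mm wide, 74 mm high
- tweezers: bystander, loose; origin at the centre of its underside: thin tweezers 118 mm long, 8 mm high, lying on the stand's base plate
- desolder_pump: bystander, loose; origin at the centre of its underside: blue desoldering pump 164 mm long, 21 mm high
- flat_pliers: bystander, loose; origin at the centre of its underside: red pliers 131 mm long, 10 mm high, lying right of the stand

How it is judged (in metres and radians):
On the way:
1. the carriage rests against the pallet's stop lug (gap under 4 mm) while the boom is still parked (drawn less than 6 mm) (y of carriage_face in the frame of stop_face below 0.004 m and value of joint boom below 0.006 m), for 0.2 s.
At the end, for the whole second after the job is handed in: The robot still grips the boom (more than 5 N on the fingers, lock button in by more than 2.5 mm) and holds it still with the second long ring within 5 mm of the tube mouth (boom 35 to 45 mm), the carriage within 5 mm of the stop lug (value of joint boom between 0.035 and 0.045 m and y of carriage_face in the frame of stop_face below 0.005 m and velocity of joint boom between -0.01 and 0.01 m/s and contact force between the fingers and boom above 5 N and value of joint lock above 0.0025 m); the arm keeps its last pose, push and grip.
It fails at once if the robot touches the board or its pallet (contact force between the arm and pallet above 2 N).
It fails at once if the fingers touch the board or its pallet (contact force between the fingers and pallet above 2 N).
It fails at once if a bystander is moved by more than 25 mm (distance of any of flux_jar, solder_spool, tweezers, desolder_pump, flat_pliers from where it was at the start of the episode above 0.025 m).
It also fails if it takes over 40 s, if anything falls off the work surface, if the arm or the gripper's body presses on something with over 40 N, if the wrist force passes 120 N, or if a joint passes its speed limit or range.

## Working session

There is one attempt and no reset: what is moved stays moved. The work goes in short steps, Python scripts to look and compute and a tool call to move; the robot and the scene stay as the last step left them, time stands still between calls to the robot, and variables do not carry over. Pictures are saved under pics/ and viewed, at most 10 in all, crops included, and the job is handed in when it is done.

Besides the shell and the picture viewer there is one more tool, called after "Emit:" as a command line: name --argument value ..., lists and objects as JSON in quotes. carry_out: Moves the arm, as the interface text tells. Its arguments: {"type":"object","properties":{"commands":{"type":"array","items":{"type":"object","properties":{"jaw":{"type":"number"},"translation":{"type":"array","items":{"type":"number"}},"spin":{"type":"number"}}}},"squeeze":{"type":"number"}},"required":["commands"]}

```bash
mkdir -p pics; cat > h.py <<'E'
import numpy as np, cv2
from bench import r
def ray(s,xy):
    K=np.array(s["K"]);E=np.array(s["extrinsics"])
    d=E[:3,:3]@np.linalg.inv(K)@np.array([xy[0],xy[1],1.]);return E[:3,3],d/np.linalg.norm(d)
def tri(a,b):
    (o1,d1),(o2,d2)=a,b
    t=np.linalg.lstsq(np.c_[d1,-d2],o2-o1,rcond=None)[0]
    p,q=o1+t[0]*d1,o2+t[1]*d2;return (p+q)/2,np.linalg.norm(p-q)
def proj(s,p):
    K=np.array(s["K"]);E=np.linalg.inv(np.array(s["extrinsics"]));c=K@(E[:3,:3]@p+E[:3,3]);return c[:2]/c[2]
def pts(names):
    a,b=r.snapshot("scene"),r.snapshot("top");out={}
    for n in names:
        la,lb=r.landmark_of(a,n),r.landmark_of(b,n)
        if la and lb:
            p,e=tri(ray(a,la[0]["xy"]),ray(b,lb[0]["xy"]));out[n]=p
            print(n,p.round(1),"err",round(e,1),round(la[0]["score"],2),round(lb[0]["score"],2),np.round(la[0]["xy"]),np.round(lb[0]["xy"]))
        else: print(n,"scene",la[:1],"top",lb[:1])
    return a,b,out
E
python3 - <<'E'
from h import *
a,b,o=pts("stand carriage_face stop_face tube_grip tube_mouth grip lens chip pallet flux_jar solder_spool tweezers desolder_pump flat_pliers".split())
cv2.imwrite("pics/a.png",a["pixels"]);cv2.imwrite("pics/b.png",b["pixels"]);s=r.sense();print(s["time"],s["tool_pos"],s["tcp_rot"],s["finger_gap"],r.grasp_offset)
for s in(a,b):print(np.array(s["extrinsics"]).round(2).tolist())
E
```

```text
stand [449.2  77.6  77.7] err 39.8 0.86 0.73 [258. 262.] [244. 260.]
carriage_face [514.   64.   21.8] err 7.2 0.73 0.89 [252. 257.] [246. 222.]
stop_face [434.3  72.4  18.8] err 8.1 0.89 0.72 [273. 282.] [244. 261.]
tube_grip [540.3  96.2 142.9] err 1.5 0.81 0.75 [227. 221.] [226. 206.]
tube_mouth [549.2 127.3 138.9] err 2.9 0.6 0.8 [212. 229.] [211. 201.]
grip [543.2 165.7 144.2] err 2.0 0.62 0.77 [198. 240.] [191. 204.]
lens [552.9 209.7  58.9] err 2.0 0.93 0.76 [183. 277.] [178. 202.]
chip [471.3 252.   15.8] err 3.6 0.74 0.55 [196. 329.] [162. 240.]
pallet [466.1 254.   15. ] err 5.0 0.94 0.69 [198. 332.] [161. 242.]
flux_jar [615.1 -63.6  -8.2] err 2.0 0.47 0.8 [260. 210.] [305. 181.]
solder_spool [416.9 142.8 302.5] err 111.1 0.57 0.6 [288. 223.] [164. 240.]
tweezers [ 657.3 -178.3 -422.4] err 339.0 0.76 0.34 [228. 291.] [388. 211.]
desolder_pump scene [{'xy': [326.3, 183.4], 'score': 0.57}] top []
flat_pliers scene [{'xy': [294.1, 165.6], 'score': 0.56}] top []
1.5 [ 206.23233462 -563.4604244   231.31021488] [ 1.79997429e+02 -1.85666900e-03  2.00986524e+01] 85.70846500732534 18.700000000000003
[[-0.72, -0.51, 0.46, 76.43], [-0.69, 0.53, -0.49, 461.31], [0.01, -0.68, -0.73, 821.33], [0.0, 0.0, 0.0, 1.0]]
[[0.02, -0.99, 0.1, 443.4], [-1.0, -0.02, 0.02, -30.25], [-0.02, -0.1, -0.99, 1063.74], [0.0, 0.0, 0.0, 1.0]]
```

View pics/a.png

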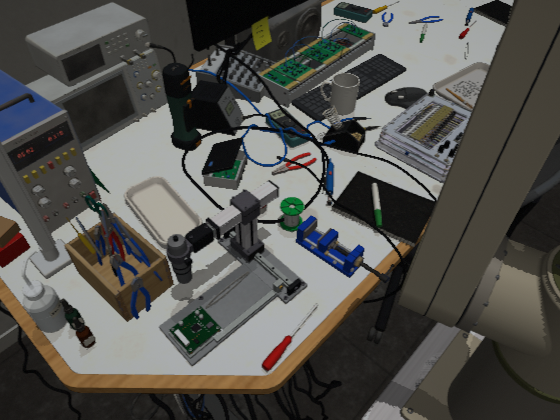

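View pics/b.png

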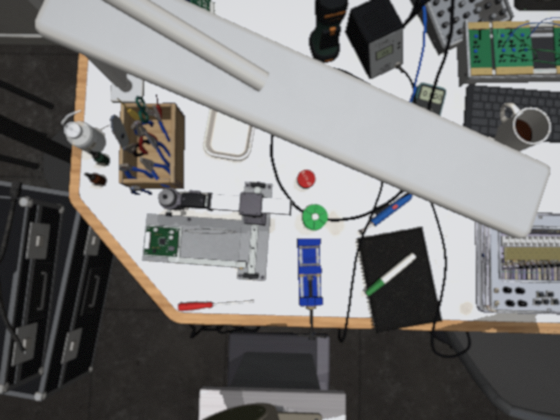

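The scene view shows the boom tube from about (270,190) to the grip at (198,238), with the camera at (180,258). The stop lug is near (273,282) and the board at (195,328). The top view shows the tube along row 205, with the grip at about (193,201) and the spool at (315,217), behind the clamp head. Next I'll fit one joint pose to all the landmarks.

```bash
cat > fit.py <<'E'
from h import *
from scipy.optimize import least_squares
def fit(boom=0.,show=None):
    S=[r.snapshot("scene"),r.snapshot("top")];obs=[]
    for n in "tube_grip tube_mouth grip lens chip carriage_face stop_face".split():
        for s in S:
            l=r.landmark_of(s,n)
            if l and l[0]["score"]>.3: obs.append((n,s,np.array(l[0]["xy"]),l[0]["score"]))
    def model(p):
        x,y,z,w,d,fx,fy=p;ex=np.array([np.sin(w),-np.cos(w),0]);ey=np.array([np.cos(w),np.sin(w),0]);T=np.array([x,y,z])
        M=dict(tube_grip=T,tube_mouth=T-35*ex,grip=T-(63+boom)*ex,lens=T-(111+boom)*ex-[0,0,83])
        M["chip"]=T-151*ex-d*ey-[0,0,119]
        M["carriage_face"]=T+fx*ex+fy*ey-[0,0,120]
        M["stop_face"]=M["carriage_face"]-d*ey
        return M
    f=lambda p:np.r_[np.concatenate([proj(s,model(p)[n])-xy for n,s,xy,c in obs]),(p[2]-145)/4]
    q=least_squares(f,[540,96,145,0,80,40,-30],loss="soft_l1",x_scale=[10,10,10,.05,10,10,10]);p=q.x
    print("T",p[:3].round(1),"yaw",np.degrees(p[3]).round(2),"d",p[4].round(1),"face",p[5:].round(1))
    for n,s,xy,c in obs: print(n,(proj(s,model(p)[n])-xy).round(1),end="; ")
    M=model(p);print();[print(n,M[n].round(1)) for n in M]
    if show:
        ims=[]
        for s,(sz) in zip(S,(100,90)):
            g=proj(s,M["grip"]);c=(proj(s,M["tube_grip"])+proj(s,M["chip"]))/2
            k=4;A=np.array([[k,0,320/1.6-k*c[0]],[0,k,300-k*c[1]]],float);A[0,2]+=0
            im=cv2.warpAffine(s["pixels"],A,(400,600),flags=cv2.INTER_CUBIC)
            for n in M:
                u=A@np.r_[proj(s,M[n]),1];cv2.drawMarker(im,tuple(int(v) for v in u),(0,0,255),0,12,1)
            ims.append(im)
        cv2.imwrite(show,np.hstack(ims))
    return p,M,S
E
python3 - <<'E'
from fit import *
fit(0,"pics/c.png")
E
```

```text
T [546.9  94.4 138.3] yaw -0.38 d 66.2 face [ 29.5 -31.1]
tube_grip [-1.6 -0.7]; tube_grip [-0.5 -1.1]; tube_mouth [ 3.3 -0.6]; tube_mouth [-0.7  0.8]; grip [-0.1  0.4]; grip [0.7 0.5]; lens [-0.1  0.3]; lens [3.4 4.6]; chip [-28.7 100.9]; chip [ 6.8 -3.7]; carriage_face [-5.1 -1.7]; carriage_face [0.2 0.2]; stop_face [ 0.9 -1.5]; stop_face [-9.1 24.1]; 
tube_grip [546.9  94.4 138.3]
tube_mouth [547.1 129.4 138.3]
grip [547.3 157.4 138.3]
lens [547.6 205.4  55.3]
chip [481.7 245.8  19.3]
carriage_face [515.6  65.1  18.3]
stop_face [449.4  65.6  18.3]
```

View pics/c.png

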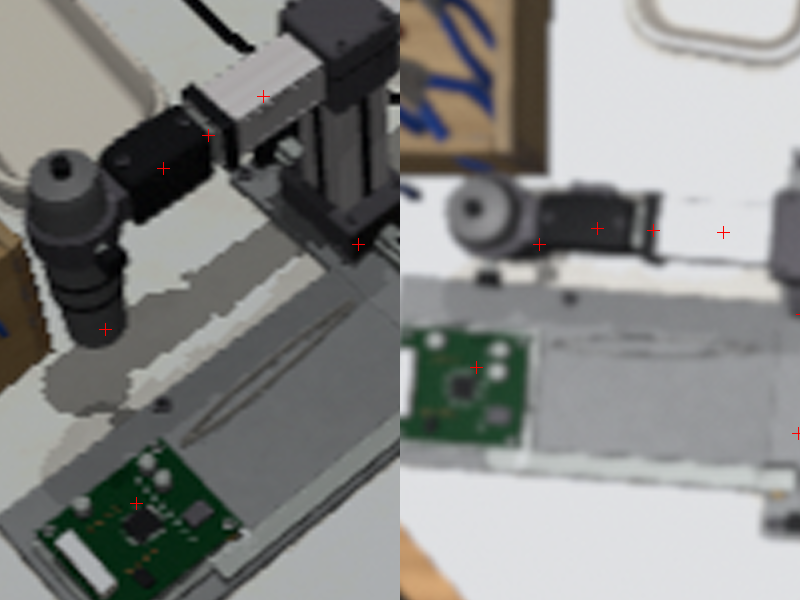

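The crops show the chip at scene crop (143,527) and top crop (462,388). The camera knob is at (62,165) and (472,208), and the bezel front at top crop (647,227). The tube and pallet edges slope 3–5° in the top view, so the stand's yaw is about -3.5° and the first fit was spoiled by bad landmarks. I'll refit using these hand-read pixels.

```bash
python3 - <<'E'
s=open('fit.py').read()
s=s.replace('''    def model''','''    obs=[o for o in obs if o[0] not in("chip","lens","stop_face") and not(o[0]=="tube_mouth")]+[(n,S[i],np.array(q),1) for n,i,q in man]
    def model''').replace('boom=0.,show=None','boom=0.,show=None,man=()')
s=s.replace('M["chip"]=','M["cam"]=T-(111+boom)*ex+[0,0,43];M["bez"]=T-35*ex+[0,0,17];M["chip"]=').replace('"tube_grip tube_mouth grip lens chip carriage_face stop_face"','"tube_grip grip carriage_face"')
open('fit.py','w').write(s)
E
cat > go.py <<'E'
from fit import *
# crop origins of c.png, from the first fit
T=np.array([546.9,94.4,138.3]);C=np.array([481.7,245.8,19.3])
S=[r.snapshot("scene"),r.snapshot("top")]
def un(i,u):
    c=(proj(S[i],T)+proj(S[i],C))/2;return [(u[0]-400*i-200+4*c[0])/4,(u[1]-300+4*c[1])/4]
man=[("chip",0,un(0,(143,527))),("chip",1,un(1,(462,388))),("cam",0,un(0,(62,165))),("cam",1,un(1,(472,208))),("bez",1,un(1,(647,227))),("bez",0,un(0,(203,104)))]
fit(0,"pics/d.png",man)
E
python3 go.py
```

```text
T [544.3  96.5 140.7] yaw -2.98 d 82.8 face [ 38.4 -32.5]
tube_grip [-0.8  0.4]; tube_grip [1.1 1.5]; grip [-0.1 -2.4]; grip [-0.  -1.9]; carriage_face [-0.9 -1.7]; carriage_face [-0.1  5.9]; chip [ 0.1 -0.4]; chip [0.3 0.3]; cam [-0.3 -0.1]; cam [0.3 0.4]; bez [-1.1  0.2]; bez [-0.   2.3]; 
tube_grip [544.3  96.5 140.7]
tube_mouth [546.1 131.5 140.7]
grip [547.6 159.4 140.7]
lens [550.1 207.4  57.7]
cam [550.1 207.4 183.7]
bez [546.1 131.5 157.7]
chip [469.5 251.6  21.7]
carriage_face [509.9  59.9  20.7]
stop_face [427.2  64.2  20.7]
```

View pics/d.png

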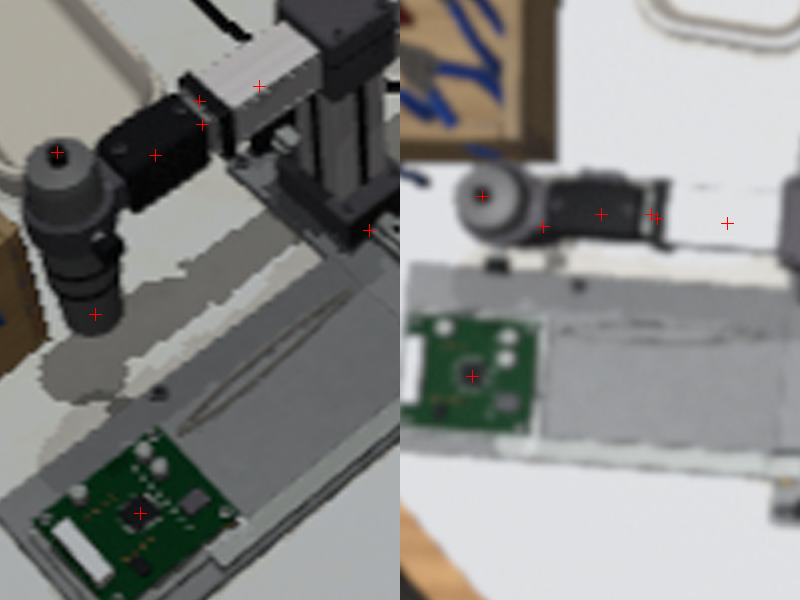

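The overlay now sits on the chip (scene crop 140,513), the camera knob (57,152) and the tube, so the fit is good: tube_grip is about (545,97,143), yaw -3°, travel about 83 mm. Moving the arm over the tube.

Emit:
carry_out --commands '[{"jaw": 0.085, "translation": [0.0272, -0.0252, 0]}, {"jaw": 0.085, "translation": [0.0272, -0.0252, 0]}, {"jaw": 0.085, "translation": [0.0272, -0.0252, 0]}, {"jaw": 0.085, "translation": [0.0272, -0.0252, 0]}, {"jaw": 0.085, "translation": [0.0272, -0.0252, 0]}, {"jaw": 0.085, "translation": [0.0272, -0.0252, 0]}, {"jaw": 0.085, "translation": [0.0272, -0.0252, 0]}, {"jaw": 0.085, "translation": [0.0272, -0.0252, 0]}]' --squeeze 40

```text
invalid input
```

Emit:
carry_out --commands '[{"jaw": 0.085, "translation": [0.0272, -0.0252, 0]}, {"jaw": 0.085, "translation": [0.0272, -0.0252, 0]}, {"jaw": 0.085, "translation": [0.0272, -0.0252, 0]}, {"jaw": 0.085, "translation": [0.0272, -0.0252, 0]}, {"jaw": 0.085, "translation": [0.0272, -0.0252, 0]}, {"jaw": 0.085, "translation": [0.0272, -0.0252, 0]}, {"jaw": 0.085, "translation": [0.0272, -0.0252, 0]}, {"jaw": 0.085, "translation": [0.0272, -0.0252, 0]}]'

```text
invalid input
```

Emit:
carry_out --commands '[{"jaw": 0.085, "translation": [0.0272, -0.0252, 0]}, {"jaw": 0.085, "translation": [0.0272, -0.0252, 0]}, {"jaw": 0.085, "translation": [0.0272, -0.0252, 0]}, {"jaw": 0.085, "translation": [0.0272, -0.0252, 0]}, {"jaw": 0.085, "translation": [0, 0, 0], "spin": -0.12}, {"jaw": 0.085, "translation": [0, 0, 0], "spin": -0.12}, {"jaw": 0.085, "translation": [0, 0, 0], "spin": -0.12}, {"jaw": 0.085, "translation": [0, 0, 0], "spin": -0.12}]'

```text
invalid input
```

Emit:
carry_out --commands '[{"jaw": 0.085, "translation": [0, 0, 0], "spin": -0.114}, {"jaw": 0.085, "translation": [0, 0, 0], "spin": -0.114}, {"jaw": 0.085, "translation": [0, 0, 0], "spin": -0.114}, {"jaw": 0.085, "translation": [0, 0, 0], "spin": -0.114}, {"jaw": 0.085, "translation": [0, 0, 0], "spin": -0.114}, {"jaw": 0.085, "translation": [0, 0, 0], "spin": -0.114}, {"jaw": 0.085, "translation": [0, 0, 0]}, {"jaw": 0.085, "translation": [0, 0, 0]}]'

```text
invalid input
```

Every row probably needs "spin", so I'm adding it.

Emit:
carry_out --commands '[{"jaw": 0.085, "translation": [0.0272, -0.0252, 0], "spin": 0}, {"jaw": 0.085, "translation": [0.0272, -0.0252, 0], "spin": 0}, {"jaw": 0.085, "translation": [0.0272, -0.0252, 0], "spin": 0}, {"jaw": 0.085, "translation": [0.0272, -0.0252, 0], "spin": 0}, {"jaw": 0.085, "translation": [0.0272, -0.0252, 0], "spin": 0}, {"jaw": 0.085, "translation": [0.0272, -0.0252, 0], "spin": 0}, {"jaw": 0.085, "translation": [0.0272, -0.0252, 0], "spin": 0}, {"jaw": 0.085, "translation": [0.0272, -0.0252, 0], "spin": 0}]' --squeeze 40

```text
time: 3.47
tool_pos: [341.7, -297.8, 231.5]
tcp_rot: [180.0, -0.0, 20.1]
ft_force: [1.3, -0.4, -0.4]
finger_gap: 85.0
grip_force: 0.0
```

Emit:
carry_out --commands '[{"jaw": 0.085, "translation": [0.0272, -0.0252, 0], "spin": 0}, {"jaw": 0.085, "translation": [0.0272, -0.0252, 0], "spin": 0}, {"jaw": 0.085, "translation": [0.0272, -0.0252, 0], "spin": 0}, {"jaw": 0.085, "translation": [0.0272, -0.0252, 0], "spin": 0}, {"jaw": 0.085, "translation": [0.0272, -0.0252, 0], "spin": 0}, {"jaw": 0.085, "translation": [0.0272, -0.0252, 0], "spin": 0}, {"jaw": 0.085, "translation": [0.0272, -0.0252, 0], "spin": 0}, {"jaw": 0.085, "translation": [0.0272, -0.0252, 0], "spin": 0}]'

```text
time: 4.13
tool_pos: [476.9, -33.4, 231.6]
tcp_rot: [180.0, -0.0, 20.1]
ft_force: [0.7, -0.9, 0.7]
finger_gap: 85.0
grip_force: 0.0
```

Emit:
carry_out --commands '[{"jaw": 0.085, "translation": [0.0272, -0.0252, 0], "spin": 0}, {"jaw": 0.085, "translation": [0.0272, -0.0252, 0], "spin": 0}, {"jaw": 0.085, "translation": [0.0272, -0.0252, 0], "spin": 0}, {"jaw": 0.085, "translation": [0.0272, -0.0252, 0], "spin": 0}, {"jaw": 0.085, "translation": [0, 0, 0], "spin": -0.12}, {"jaw": 0.085, "translation": [0, 0, 0], "spin": -0.12}, {"jaw": 0.085, "translation": [0, 0, 0], "spin": -0.12}, {"jaw": 0.085, "translation": [0, 0, 0], "spin": -0.12}]'

```text
time: 4.8
tool_pos: [543.9, 97.3, 231.1]
tcp_rot: [-180.0, 0.0, 48.0]
ft_force: [0.6, 0.4, -0.5]
finger_gap: 84.5
grip_force: 0.0
```

Emit:
carry_out --commands '[{"jaw": 0.085, "translation": [0, 0, 0], "spin": -0.114}, {"jaw": 0.085, "translation": [0, 0, 0], "spin": -0.114}, {"jaw": 0.085, "translation": [0, 0, 0], "spin": -0.114}, {"jaw": 0.085, "translation": [0, 0, 0], "spin": -0.114}, {"jaw": 0.085, "translation": [0, 0, 0], "spin": -0.114}, {"jaw": 0.085, "translation": [0, 0, 0], "spin": -0.114}, {"jaw": 0.085, "translation": [0, 0, 0], "spin": 0}, {"jaw": 0.085, "translation": [0, 0, 0], "spin": 0}]'

```text
time: 5.47
tool_pos: [543.9, 96.8, 231.3]
tcp_rot: [180.0, -0.0, 86.6]
ft_force: [-0.5, -0.1, 0.3]
finger_gap: 85.0
grip_force: 0.0
```

Emit:
carry_out --commands '[{"jaw": 0.085, "translation": [0, 0, 0.018], "spin": 0}, {"jaw": 0.085, "translation": [0, 0, 0.018], "spin": 0}, {"jaw": 0.085, "translation": [0, 0, 0.018], "spin": 0}, {"jaw": 0.085, "translation": [0, 0, 0.018], "spin": 0}, {"jaw": 0.085, "translation": [0, 0, 0.018], "spin": 0}, {"jaw": 0.085, "translation": [0, 0, 0.014], "spin": 0}, {"jaw": 0.085, "translation": [0, 0, 0], "spin": 0}, {"jaw": 0.085, "translation": [0, 0, 0], "spin": 0}]'

```text
time: 6.13
tool_pos: [543.2, 96.7, 126.6]
tcp_rot: [-179.9, 0.0, 86.6]
ft_force: [-0.8, -0.8, 0.2]
finger_gap: 85.1
grip_force: 0.0
```

Emit:
carry_out --commands '[{"jaw": 0.05, "translation": [0, 0, 0], "spin": 0}, {"jaw": 0.04, "translation": [0, 0, 0], "spin": 0}, {"jaw": 0.03, "translation": [0, 0, 0], "spin": 0}, {"jaw": 0.02, "translation": [0, 0, 0], "spin": 0}, {"jaw": 0.02, "translation": [0, 0, 0], "spin": 0}, {"jaw": 0.02, "translation": [0, 0, 0], "spin": 0}, {"jaw": 0.02, "translation": [0, 0, 0], "spin": 0}, {"jaw": 0.02, "translation": [0, 0, 0], "spin": 0}]'

```text
time: 6.8
tool_pos: [544.6, 96.8, 128.4]
tcp_rot: [179.9, -0.0, 86.8]
ft_force: [-0.3, 0.6, 5.9]
finger_gap: 27.6
grip_force: 41.9
```

Emit:
carry_out --commands '[{"jaw": 0.02, "translation": [0, -0.005, 0], "spin": 0}, {"jaw": 0.02, "translation": [0, -0.01, 0], "spin": 0}, {"jaw": 0.02, "translation": [0, -0.01, 0], "spin": 0}, {"jaw": 0.02, "translation": [0, -0.01, 0], "spin": 0}, {"jaw": 0.02, "translation": [0, -0.01, 0], "spin": 0}, {"jaw": 0.02, "translation": [0, -0.01, 0], "spin": 0}, {"jaw": 0.02, "translation": [0, -0.01, 0], "spin": 0}, {"jaw": 0.02, "translation": [0, -0.005, 0], "spin": 0}]'

```text
time: 7.47
tool_pos: [474.8, 100.2, 128.3]
tcp_rot: [179.8, 0.0, 86.8]
ft_force: [6.4, -3.5, 2.0]
finger_gap: 27.3
grip_force: 42.4
```

Emit:
carry_out --commands '[{"jaw": 0.02, "translation": [0, -0.001, 0], "spin": 0}, {"jaw": 0.02, "translation": [0, -0.001, 0], "spin": 0}, {"jaw": 0.02, "translation": [0, -0.001, 0], "spin": 0}, {"jaw": 0.02, "translation": [0, -0.001, 0], "spin": 0}, {"jaw": 0.02, "translation": [0, -0.001, 0], "spin": 0}, {"jaw": 0.02, "translation": [0, 0, 0], "spin": 0}, {"jaw": 0.02, "translation": [0, 0, 0], "spin": 0}, {"jaw": 0.02, "translation": [0, 0, 0], "spin": 0}]'

```text
time: 8.13
tool_pos: [470.4, 100.4, 128.4]
tcp_rot: [179.8, 0.0, 86.8]
ft_force: [3.2, -3.0, 3.5]
finger_gap: 27.4
grip_force: 42.6
```

Emit:
carry_out --commands '[{"jaw": 0.02, "translation": [0, -0.001, 0], "spin": 0}, {"jaw": 0.02, "translation": [0, -0.001, 0], "spin": 0}, {"jaw": 0.02, "translation": [0, -0.001, 0], "spin": 0}, {"jaw": 0.02, "translation": [0, -0.001, 0], "spin": 0}, {"jaw": 0.02, "translation": [0, -0.001, 0], "spin": 0}, {"jaw": 0.02, "translation": [0, -0.001, 0], "spin": 0}, {"jaw": 0.02, "translation": [0, 0, 0], "spin": 0}, {"jaw": 0.02, "translation": [0, 0, 0], "spin": 0}]'

```text
time: 8.8
tool_pos: [464.4, 100.7, 128.4]
tcp_rot: [179.8, 0.0, 86.8]
ft_force: [4.8, -4.5, 2.4]
finger_gap: 28.1
grip_force: 42.6
```

Emit:
carry_out --commands '[{"jaw": 0.02, "translation": [0, -0.001, 0], "spin": 0}, {"jaw": 0.02, "translation": [0, -0.001, 0], "spin": 0}, {"jaw": 0.02, "translation": [0, -0.001, 0], "spin": 0}, {"jaw": 0.02, "translation": [0, 0, 0], "spin": 0}, {"jaw": 0.02, "translation": [0, 0, 0], "spin": 0}, {"jaw": 0.02, "translation": [0, 0, 0], "spin": 0}, {"jaw": 0.02, "translation": [0, 0, 0], "spin": 0}, {"jaw": 0.02, "translation": [0, 0, 0], "spin": 0}]'

```text
time: 9.47
tool_pos: [461.4, 100.8, 128.3]
tcp_rot: [179.8, 0.0, 86.8]
ft_force: [4.4, -3.8, 3.2]
finger_gap: 27.8
grip_force: 42.6
```

No contact yet at 83 mm, so I'll keep creeping.

Emit:
carry_out --commands '[{"jaw": 0.02, "translation": [0, -0.001, 0], "spin": 0}, {"jaw": 0.02, "translation": [0, -0.001, 0], "spin": 0}, {"jaw": 0.02, "translation": [0, -0.001, 0], "spin": 0}, {"jaw": 0.02, "translation": [0, 0, 0], "spin": 0}, {"jaw": 0.02, "translation": [0, 0, 0], "spin": 0}, {"jaw": 0.02, "translation": [0, 0, 0], "spin": 0}, {"jaw": 0.02, "translation": [0, 0, 0], "spin": 0}, {"jaw": 0.02, "translation": [0, 0, 0], "spin": 0}]'

```text
time: 10.13
tool_pos: [461.0, 100.8, 128.4]
tcp_rot: [179.5, 0.0, 86.8]
ft_force: [22.2, -3.8, -9.6]
finger_gap: 27.5
grip_force: 43.2
```

```bash
python3 - <<'E'
from h import *
S=[r.snapshot("scene"),r.snapshot("top")];ims=[]
for s,c in zip(S,((268,272),(250,250))):
    k=6;A=np.array([[k,0,200-k*c[0]],[0,k,300-k*c[1]]],float)
    ims.append(cv2.warpAffine(s["pixels"],A,(400,600),flags=cv2.INTER_CUBIC))
    for n in("carriage_face","stop_face"):print(n,r.landmark_of(s,n)[:1])
cv2.imwrite("pics/e.png",np.hstack(ims));print(r.sense()["ft_force"])
E
```

```text
carriage_face [{'xy': [277.5, 282.4], 'score': 0.61}]
stop_face []
carriage_face [{'xy': [243.9, 261.9], 'score': 0.73}]
stop_face [{'xy': [244.5, 261.9], 'score': 0.41}]
[21.64020635 -2.78058328 -9.24182207]
```

View pics/e.png

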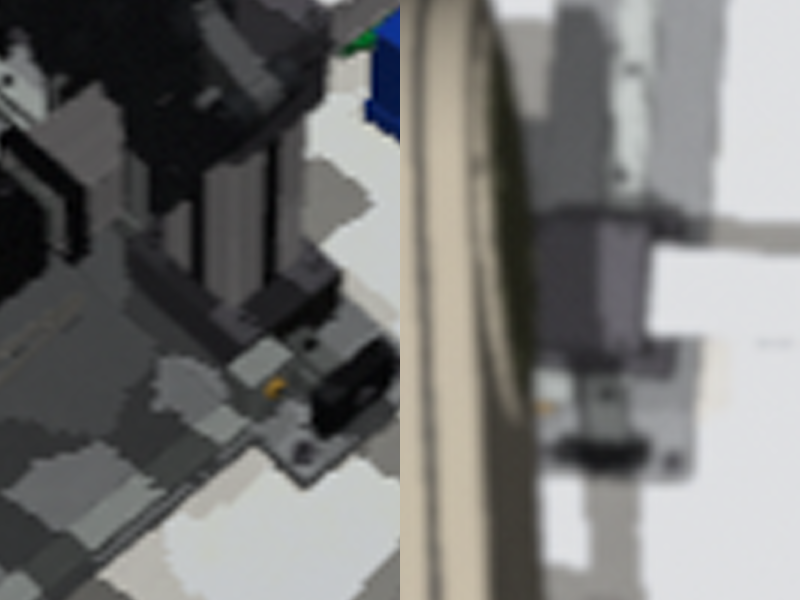

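The carriage is against the lug: the force rose to 22 N at 83.6 mm of travel, and the picture shows the block touching the lug at scene crop (260,360). Next I ease off, open, rise, and move 63 mm to the grip block.

Emit:
carry_out --commands '[{"jaw": 0.02, "translation": [0, 0.0015, 0], "spin": 0}, {"jaw": 0.03, "translation": [0, 0, 0], "spin": 0}, {"jaw": 0.05, "translation": [0, 0, 0], "spin": 0}, {"jaw": 0.07, "translation": [0, 0, 0], "spin": 0}, {"jaw": 0.085, "translation": [0, 0, 0], "spin": 0}, {"jaw": 0.085, "translation": [0, 0, 0], "spin": 0}, {"jaw": 0.085, "translation": [0, 0, 0], "spin": 0}, {"jaw": 0.085, "translation": [0, 0, 0], "spin": 0}]'

```text
time: 11.1
tool_pos: [458.3, 101.6, 127.2]
tcp_rot: [-180.0, 0.0, 86.8]
ft_force: [0.6, 0.7, -0.7]
finger_gap: 85.0
grip_force: 0.0
```

Emit:
carry_out --commands '[{"jaw": 0.085, "translation": [0, 0, -0.02], "spin": 0}, {"jaw": 0.085, "translation": [0, 0, -0.03], "spin": 0}, {"jaw": 0.085, "translation": [0, 0, -0.03], "spin": 0}, {"jaw": 0.085, "translation": [0.02, 0, 0], "spin": 0}, {"jaw": 0.085, "translation": [0.02, 0, 0], "spin": 0}, {"jaw": 0.085, "translation": [0.023, 0, 0], "spin": 0}, {"jaw": 0.085, "translation": [0, 0, 0], "spin": 0}, {"jaw": 0.085, "translation": [0, 0, 0], "spin": 0}]'

```text
time: 11.77
tool_pos: [461.8, 165.2, 207.2]
tcp_rot: [-180.0, 0.0, 86.9]
ft_force: [0.3, 0.2, -0.9]
finger_gap: 84.9
grip_force: 0.0
```

```bash
python3 - <<'E'
from h import *
a,b,o=pts("tube_mouth grip tube_grip lens".split())
p=r.sense()["tool_pos"];print(p)
ims=[]
for s,c in zip((a,b),(proj(a,np.array([p[0],p[1],150])),proj(b,np.array([p[0],p[1],150])))):
    k=6;A=np.array([[k,0,200-k*c[0]],[0,k,300-k*c[1]]],float)
    im=cv2.warpAffine(s["pixels"],A,(400,600),flags=cv2.INTER_CUBIC)
    cv2.drawMarker(im,(200,300),(0,0,255),0,14,1);ims.append(im)
cv2.imwrite("pics/f.png",np.hstack(ims))
E
```

```text
tube_mouth [469.3 131.6 128.6] err 10.9 0.92 0.66 [237. 257.] [210. 244.]
grip [461.3 163.1 145.1] err 0.8 0.96 0.73 [229. 264.] [190. 245.]
tube_grip [459.3 105.9 141.2] err 2.3 0.86 0.95 [254. 248.] [219. 246.]
lens scene [] top []
[462.07763163 164.13600226 207.30260841]
```

View pics/f.png

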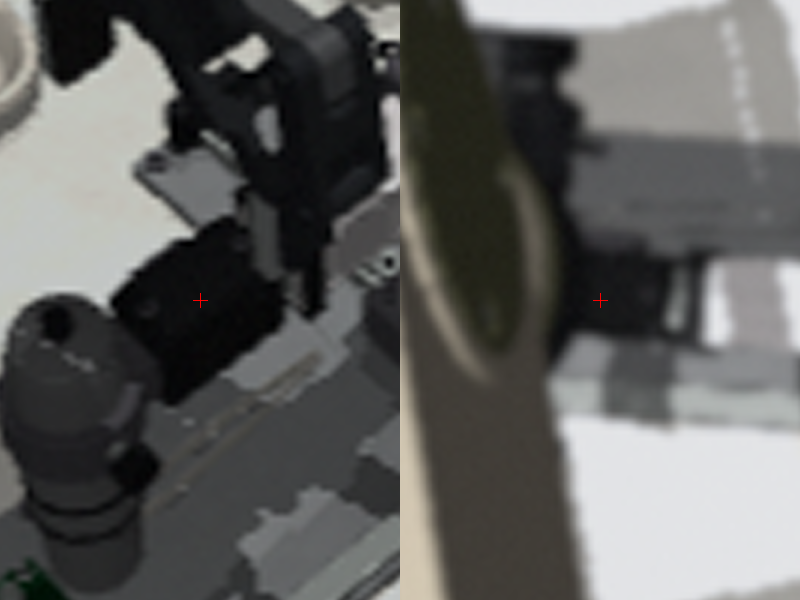

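The marker sits on the grip block in both views (network grip at 461,163,145). The contact reading puts the axis at x about 464, so I shift +2.5 mm, descend and pinch.

Emit:
carry_out --commands '[{"jaw": 0.085, "translation": [0, 0.0025, 0.015], "spin": 0}, {"jaw": 0.085, "translation": [0, 0, 0.015], "spin": 0}, {"jaw": 0.085, "translation": [0, 0, 0.015], "spin": 0}, {"jaw": 0.085, "translation": [0, 0, 0.015], "spin": 0}, {"jaw": 0.085, "translation": [0, 0, 0.012], "spin": 0}, {"jaw": 0.085, "translation": [0, 0, 0.009], "spin": 0}, {"jaw": 0.085, "translation": [0, 0, 0], "spin": 0}, {"jaw": 0.085, "translation": [0, 0, 0], "spin": 0}]'

```text
time: 12.93
tool_pos: [464.3, 164.3, 126.1]
tcp_rot: [-179.9, 0.0, 86.8]
ft_force: [0.2, 0.2, 0.6]
finger_gap: 85.0
grip_force: 0.0
```

Emit:
carry_out --commands '[{"jaw": 0.06, "translation": [0, 0, 0], "spin": 0}, {"jaw": 0.05, "translation": [0, 0, 0], "spin": 0}, {"jaw": 0.04, "translation": [0, 0, 0], "spin": 0}, {"jaw": 0.035, "translation": [0, 0, 0], "spin": 0}, {"jaw": 0.03, "translation": [0, 0, 0], "spin": 0}, {"jaw": 0.02, "translation": [0, 0, 0], "spin": 0}, {"jaw": 0.02, "translation": [0, 0, 0], "spin": 0}, {"jaw": 0.02, "translation": [0, 0, 0], "spin": 0}]'

```text
time: 13.6
tool_pos: [464.9, 164.5, 127.1]
tcp_rot: [179.9, -0.0, 86.8]
ft_force: [-1.3, -0.5, 6.1]
finger_gap: 27.6
grip_force: 41.0
```

The gap is about 28 mm, so the button is pressed. Drawing out 40 mm.

Emit:
carry_out --commands '[{"jaw": 0.02, "translation": [0.003, -0.001, 0], "spin": 0}, {"jaw": 0.02, "translation": [0.006, 0, 0], "spin": 0}, {"jaw": 0.02, "translation": [0.007, 0, 0], "spin": 0}, {"jaw": 0.02, "translation": [0.007, 0, 0], "spin": 0}, {"jaw": 0.02, "translation": [0.007, 0, 0], "spin": 0}, {"jaw": 0.02, "translation": [0.006, 0, 0], "spin": 0}, {"jaw": 0.02, "translation": [0.004, 0, 0], "spin": 0}, {"jaw": 0.02, "translation": [0, 0, 0], "spin": 0}]'

```text
time: 14.27
tool_pos: [466.6, 204.4, 127.1]
tcp_rot: [179.9, 0.0, 86.8]
ft_force: [2.2, -5.0, 5.9]
finger_gap: 27.8
grip_force: 41.0
```

Emit:
carry_out --commands '[{"jaw": 0.02, "translation": [0, 0, 0], "spin": 0}, {"jaw": 0.02, "translation": [0, 0, 0], "spin": 0}, {"jaw": 0.02, "translation": [0, 0, 0], "spin": 0}, {"jaw": 0.02, "translation": [0, 0, 0], "spin": 0}, {"jaw": 0.02, "translation": [0, 0, 0], "spin": 0}, {"jaw": 0.02, "translation": [0, 0, 0], "spin": 0}, {"jaw": 0.02, "translation": [0, 0, 0], "spin": 0}, {"jaw": 0.02, "translation": [0, 0, 0], "spin": 0}]'

```text
time: 14.93
tool_pos: [466.6, 203.8, 127.1]
tcp_rot: [179.9, 0.0, 86.8]
ft_force: [1.1, -4.2, 5.8]
finger_gap: 27.5
grip_force: 41.2
```

```bash
python3 - <<'E'
from h import *
a,b,o=pts("tube_mouth grip scale_40 lens chip carriage_face stop_face".split())
p=r.sense()["tool_pos"];print(p)
ims=[]
q=np.array([p[0],p[1]-40,150])
for s in(a,b):
    c=proj(s,q)
    k=7;A=np.array([[k,0,200-k*c[0]],[0,k,300-k*c[1]]],float)
    ims.append(cv2.warpAffine(s["pixels"],A,(400,600),flags=cv2.INTER_CUBIC))
cv2.imwrite("pics/g.png",np.hstack(ims))
E
```

```text
tube_mouth scene [] top [{'xy': [206.4, 245.8], 'score': 0.78}]
grip [468.  206.6 143.7] err 0.6 0.73 0.61 [209. 277.] [168. 241.]
scale_40 [468.6 137.  152. ] err 3.8 0.93 0.52 [238. 251.] [202. 240.]
lens scene [] top []
chip [475.2 254.1  18.3] err 4.7 0.64 0.59 [194. 328.] [161. 238.]
carriage_face [430.2  67.6  18.1] err 8.0 0.78 0.88 [280. 282.] [244. 260.]
stop_face [429.3  70.3  33.6] err 9.2 0.88 0.93 [275. 278.] [244. 264.]
[466.59811805 203.74326961 127.12733308]
```

View pics/g.png

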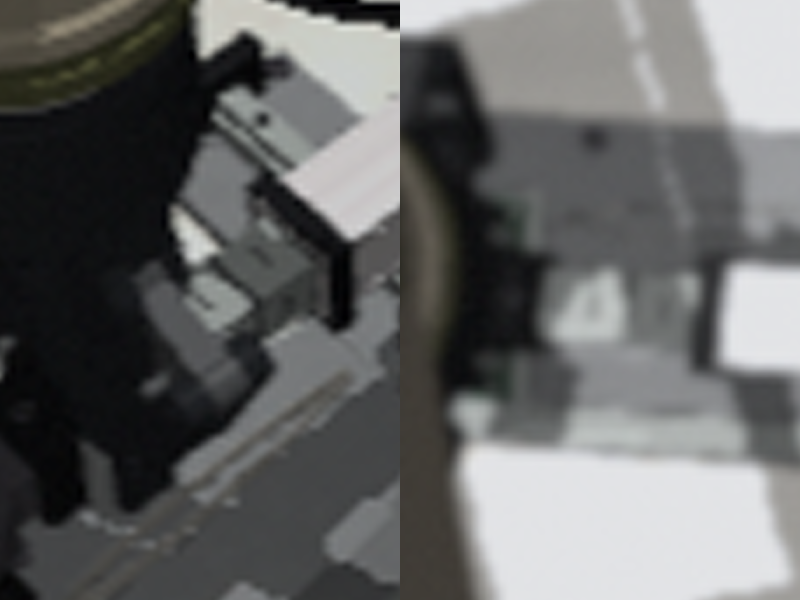

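The inner tube shows about 44 mm between the bezel (top crop x≈700) and the block (x≈545). That equals the 4 mm parked gap plus 40 mm of draw, and the arm measured 39.3 mm. I'll press slightly towards the stop to confirm the carriage is home.

Emit:
carry_out --commands '[{"jaw": 0.02, "translation": [0.0005, -0.001, 0], "spin": 0}, {"jaw": 0.02, "translation": [0, -0.001, 0], "spin": 0}, {"jaw": 0.02, "translation": [0, -0.0005, 0], "spin": 0}, {"jaw": 0.02, "translation": [0, 0, 0], "spin": 0}, {"jaw": 0.02, "translation": [0, 0, 0], "spin": 0}, {"jaw": 0.02, "translation": [0, 0, 0], "spin": 0}, {"jaw": 0.02, "translation": [0, 0, 0], "spin": 0}, {"jaw": 0.02, "translation": [0, 0, 0], "spin": 0}]'

```text
time: 16.4
tool_pos: [465.9, 204.1, 127.2]
tcp_rot: [179.7, 0.0, 86.8]
ft_force: [13.2, -5.3, -1.8]
finger_gap: 27.5
grip_force: 41.3
```

The reaction rose to 13 N after only 0.7 mm, so the carriage is firmly home, with the boom at about 39.6 mm. Handing in.

```bash
python3 -c "
from bench import r
print(r.hand_in())"
```

```text
the job is handed in; nothing more can be done
None
```

I've handed the job in: the carriage is against the stop lug, and the gripper is holding the grip block with the lock button pressed and the boom drawn about 39.6 mm (by the arm's own readings); the judge's result wasn't shown.

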